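# Line up a measuring-microscope stage and zero its gauge

## Robot

A 6-joint arm with a two-finger parallel gripper is mounted at the origin on the work surface. World frame = base frame: x ahead of the robot, y to its left, z up, the work surface at z = 0. Lengths are in m, angles in rad, forces in N, time in s.
With the tool pointing down it reaches from about 0.3 to 0.875 m from the base axis. Payload 6.4 kg.
Tool frame: the origin (TCP) lies midway between the tips of the shut fingers; the grasp point (between the pads) lies 19 mm behind it; z points along the fingers, y is the direction in which the jaws open and shut (so a half turn about z gives the same grasp; the last joint's range is limited). The gripper opens to 88 mm and grips with 3 to 60 N. Pads are 18 mm wide; open, the fingers measure 123 mm over their backs; the gripper's body (75 mm by 187 mm) begins 45 mm behind the grasp point.
Start: joints at [1.085, 0.181, 1.607, -0, 1.354, -0.206], TCP at [0.159, 0.553, 0.239] pointing down, gripper open.
Joint ranges: [-2.99, 2.99], [-0.89, 2.07], [0.3, 2.58], [-1.14, 4.28], [0, 2.63], [-3.12, 3.12]. Speed limits (rad/s): [2.57, 2.57, 3.01, 3.14, 3.14, 3.14].

## Interface

Orientations are given as a unit quaternion [w, x, y, z].
In Python, from cell import ctrl gives the robot as it stands. The module is installed in compiled form; this text tells all that it offers.
- The arm moves only by the shell command python3 -m jog 'ROWS' [OPENING] [FORCE]. ROWS is JSON, one flat list of numbers, 6 for each row, row after row: the shift along the tool's x, y, z in m, then the turn, a rotation vector about the tool's x, y, z in degrees. In form: [x, y, z, wx, wy, wz, x, y, z, wx, wy, wz, ...]. A call has exactly 8 rows; each row shifts and turns the commanded pose from where the row before left it, along the tool's axes as they then stand; what a row does not reach is not made up. A row lasts 1/10 s, in which the tool goes at most 50 mm and 8.59 degrees, less where a joint would pass 70% of its speed; a pose out of reach is approached as far as the arm can. A call with a gripper value outside its range is refused whole. OPENING is the finger opening in m, from 0 to 0.0881, set as the call begins (- or left out, the last holds). The fingers move at their own pace and stop on an object; FORCE is the grip in N (left out, the last holds). Time passes only in rows, so rows that do not move let the fingers close, or fill a call up. It gives the time, the measured TCP pose, the force and the opening at its end, in the units of the state.
- ctrl.get_state(): the state, without advancing time (a new reading comes with each control period).
- ctrl.camera(name): name is "side" or "top" or "wrist"; returns the picture (400x640x3 uint8, red, green, blue); there is no depth.
- ctrl.calibration(name): a dict with "fx", "fy", "cx", "cy" (pixels), "k1" (the pictures are not rectified: a ray, as slopes to the right and down, at radius r is drawn at 1 + k1 r^2 times it, then the intrinsics apply), "T" (4x4, takes a point from camera to world coordinates); the wrist camera has in their place "T_tool_cam" (4x4, takes a point from camera to tool coordinates, whose origin is the TCP and whose axes are the flange's). Camera axes: x right, y down, z forward; pixel columns grow to the right and rows downward; lengths in m; the calibration is good to about 2 mm. A picture is of the moment at which its call begins: read the wrist's pose just before it. calibration takes no time and is no camera call.
- ctrl.job_done(): hands the job in, once; it reports no verdict.
The state is a dict: "clock": time; "q": joint angles; "qd": joint speeds; "joint_efforts": joint torques, N m; "tool_pos": TCP position; "orientation": TCP orientation; "wrist_force": force on the tool from outside, world axes, zero at the start; "torque": the same for the moment, N m; "gripper_width": finger opening in m.
Only numpy, scipy, OpenCV 4.12 (cv2) and the standard library are available. Lean on these libraries where they do the work, as an engineer would, in place of code of your own. Each camera call takes 0.05 s, during which the arm holds its last target. There are 200 camera calls.

## Task

Set up the measuring stage: with the big outer knob alone run the slide carriage along until its pointer stands over the broad black band of the white sight plate, then with the small knob on top of it move the sight plate until its thin line lies exactly under the pointer. Then turn the rim of the dial gauge until its zero bar lies under the hand, and last of all push the clamp lever fully over, away from the robot. Move the carriage and the sight plate only by the knobs, never by pushing them, and leave the other things on the bench where they are.

Things in the scene. Friction and masses are not known exactly. Their poses are not given: they have to be found in the camera images.
- unit: the stage drive on an aluminium bench plate 235 (x) x 400 (y) x 12 mm, fixed to the table in a place and at a yaw that vary; origin at table height; its x axis points away from the robot, its y axis to the left along the rail, z up. Seen in this frame (mm): knob pair at (-45, -90) on a black gearbox whose top is 52 above the table, lever at (-60, 60), gauge at (85, 180), scale bar with the sight plate along the far side at x = 110, rail at x = 50
- coarse (a joint): turn of the big outer knob (rad), grows clockwise seen from above, range 0 to 2.6; each rad clockwise moves the carriage with its pointer 50 mm to the unit's +y. Friction about 0.06 N m; it stays where it is left
- coarse_grip (a point): on the axis of the big outer knob (black ribbed upright cylinder, 60 mm diameter, 24 mm tall, from 70 to 94 mm above the table), 14 mm above its underside. Under it only a boss of 40 mm diameter for 18 mm down to the gearbox. The fine knob rises from its middle, up to 30 mm above its top
- fine (a joint): turn of the small top knob (rad), grows clockwise seen from above, range -3 to 3; each rad clockwise moves the sight plate with its band and line 10 mm to the unit's -y. Friction about 0.025 N m; turning one knob does not turn the other
- fine_grip (a point): on the axis of the small top knob (black ribbed upright cylinder, 28 mm diameter, 29 mm tall, from 95 to 124 mm above the table, on the same axis as the big one), 22 mm above its underside, 23 mm above the top of the big knob, which reaches out 16 mm farther all round: fingertips must stay above that
- fine_rim (a point): point on the small knob's upper rim at its white index line, 14 mm from the axis
- carriage: slide carriage on the rail: black block 64 x 85 x 16 mm with an aluminium frame 70 x 90 mm and a glass slide on it (top 61 mm above the table), and the pointer; origin at its centre underside. The robot must not push on it
- pointer (a point): the end of the dark narrow pointer (3 mm wide) that sticks out from the carriage's far side over the scale bar, 54 mm above the table. At the start it is 35 to 72 mm to the -y side of the band's middle
- sight: the sight plate: white, 28 x 46 x 3 mm, sliding along on the scale bar, axes parallel to the unit's; a thin black line 2.5 mm wide lies across it at its origin (y = 0), and a broad black band from 4 to 14 mm to the -y side of the line (middle at y = -9 mm); a steel rod of 6 mm runs from it into the gauge. The robot must not push on it
- bezel (a joint): turn of the dial gauge's rim with its card (rad), grows clockwise seen from above, range -1 to 4.5. Friction about 0.05 N m; it stays where it is left
- bezel_grip (a point): centre of the gauge's rim: steel ribbed ring facing up, 64 mm diameter, 18 mm tall (86 to 104 mm above the table), this point at its mid height; closed on top by clear glass just below the rim's edge. Below it the gauge body, 50 mm diameter
- zero_mark (a point): the zero bar: the one broad black bar (5 x 10 mm) on the white card, which turns with the rim, repeated as a black patch on the rim's top edge; this point is 24 mm from the rim's centre
- needle_tip (a point): tip of the gauge's thin black hand under the glass, 24 mm from the rim's centre; it moves with the sight plate (0.3 rad clockwise per rad of the small knob) and not with the rim
- lock (a joint): the clamp lever (rad): 0 leaning 0.5 rad to the robot's side (unit -x), 1.0 leaning 0.5 rad away (unit +x); it stays where it is left, friction about 0.06 N m. Starts at 0 to 0.15; locked at 1.0. It marks the drive as locked and does not stop the knobs
- lock_tip (a point): centre of the black ball (26 mm diameter) at the end of the clamp lever, 85 mm from its hinge; the hinge is on an axis along the unit's y, 34 mm above the table, on a block 70 x 50 x 25 mm. The steel stick below the ball is 10 mm thick
- objective: bystander: steel microscope objective, 28 mm across, 60 mm tall, standing on the front of the bench plate; origin at its middle underneath
- oil_bottle: bystander: brown bottle, 38 mm across, 75 mm tall; origin at its middle underneath
- slide_box: bystander: grey flat box 85 x 120 x 35 mm; origin at its middle underneath
- tissue_box: bystander: cardboard box 100 x 130 x 50 mm; origin at its middle underneath
- dish: bystander: shallow white dish 90 mm across, 16 mm high; origin at its middle underneath
- driver: bystander: screwdriver 170 mm long lying on the table; origin at its middle underneath, handle to its own -x
- beaker: bystander: white cup 70 mm across, 85 mm tall; origin at its middle underneath

How it is judged:
By the outcome, as a careful person would: the job done as asked, in the order asked, and still so for the second after the job is handed in, with the robot touching nothing.
It also fails if it takes over 54 s, if anything falls off the work surface, if the arm or the gripper's body presses on something with over 40 N, if the wrist force passes 120 N, or if a joint passes its speed limit or range.

## Working session

There is one attempt and no reset: what is moved stays moved. The work goes in short steps, Python scripts to look and compute and a shell command to move; the robot and the scene stay as the last step left them, time stands still between calls to the robot, and variables do not carry over. Pictures are saved under pics/ and viewed, about 8 in all and at most 12, crops included, and the job is handed in when it is done.

```bash
ls; mkdir -p pics; cat > h.py <<'E'
import numpy as np, cv2
from cell import ctrl
from scipy.spatial.transform import Rotation as R
def pose(s=None):
    s=s or ctrl.get_state(); q=s["orientation"]
    T=np.eye(4); T[:3,:3]=R.from_quat([q[1],q[2],q[3],q[0]]).as_matrix(); T[:3,3]=s["tool_pos"]; return T
def camT(n,P=None):
    c=ctrl.calibration(n)
    return c,(c["T"] if "T" in c else P@np.array(c["T_tool_cam"]))
def pix2w(n,uv,z,P=None):
    c,T=camT(n,P); T=np.array(T)
    x=(uv[0]-c["cx"])/c["fx"]; y=(uv[1]-c["cy"])/c["fy"]
    r=np.hypot(x,y); ru=r
    for _ in range(20): ru=r/(1+c["k1"]*ru**2)
    k=ru/r if r>0 else 1
    d=T[:3,:3]@np.array([x*k,y*k,1]); o=T[:3,3]
    return o+d*(z-o[2])/d[2]
def w2pix(n,p,P=None):
    c,T=camT(n,P); q=np.linalg.inv(T)@np.append(p,1); x,y=q[0]/q[2],q[1]/q[2]
    k=1+c["k1"]*(x*x+y*y); return np.array([c["fx"]*x*k+c["cx"],c["fy"]*y*k+c["cy"]])
def snap(n,f,crop=None,s=1):
    P=pose(); im=ctrl.camera(n)[:,:,::-1]; cv2.imwrite(f"pics/{f}_raw.png",im); np.save(f"pics/{f}.npy",P)
    if crop: im=im[crop[1]:crop[3],crop[0]:crop[2]]
    cv2.imwrite(f"pics/{f}.png",cv2.resize(im,None,fx=s,fy=s,interpolation=cv2.INTER_CUBIC)); return P
E
python3 - <<'E'
from h import *
a=ctrl.camera("top")[:,:,::-1]; 
cv2.imwrite("pics/top0.png",cv2.resize(a,None,fx=1.25,fy=1.25,interpolation=cv2.INTER_CUBIC)); cv2.imwrite("pics/top0_raw.png",a)
for n in("side","top","wrist"):
    c=ctrl.calibration(n); print(n,{k:np.round(v,3).tolist() for k,v in c.items()})
print(ctrl.get_state())
E
```

```text
pics
side {'fx': 498.598, 'fy': 498.598, 'cx': 318.992, 'cy': 193.955, 'k1': -0.018, 'T': [[0.957, -0.217, 0.191, 0.323], [-0.289, -0.737, 0.61, -0.784], [0.009, -0.64, -0.769, 1.072], [0.0, 0.0, 0.0, 1.0]]}
top {'fx': 410.042, 'fy': 410.042, 'cx': 322.277, 'cy': 206.68, 'k1': -0.015, 'T': [[0.022, -0.994, 0.111, 0.44], [-1.0, -0.022, -0.001, -0.006], [0.003, -0.111, -0.994, 1.255], [0.0, 0.0, 0.0, 1.0]]}
wrist {'fx': 297.189, 'fy': 297.189, 'cx': 319.389, 'cy': 193.539, 'k1': -0.037, 'T_tool_cam': [[-0.0, -0.965, -0.264, 0.068], [1.0, -0.0, -0.0, 0.0], [0.0, -0.264, 0.965, -0.145], [0.0, 0.0, 0.0, 1.0]]}
{'clock': 0.05, 'q': array([ 1.08469212e+00,  1.81502761e-01,  1.60795422e+00, -3.36158074e-05,
        1.35378047e+00, -2.06291596e-01]), 'qd': array([ 0.00200451, -0.00208683,  0.00045653,  0.00094019,  0.00033021,
       -0.00022296]), 'joint_efforts': array([ 9.37566401e-04, -4.35193348e+01, -3.43039834e+01,  7.05015147e-02,
        3.41688038e-02, -5.46045453e-05]), 'tool_pos': array([0.15854777, 0.55218243, 0.23785765]), 'orientation': array([-2.63620817e-04,  1.39446692e-01,  9.90229238e-01, -7.79169696e-04]), 'wrist_force': array([0.05086424, 0.02771081, 0.54724789]), 'torque': array([ 0.00430704, -0.00173969, -0.04268805]), 'gripper_width': 0.08823076699391501}
```

View pics/top0.png

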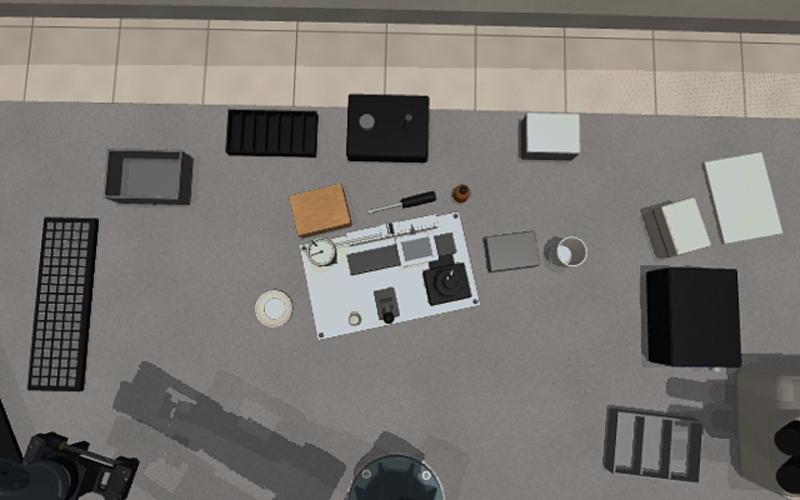

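Picture 1: the unit lies at about (300–480, 212–340) in the view, yawed slightly. Gauge at (321,251), knobs (448,282), lever ball (388,318). I'll take an enlarged crop.

```bash
python3 - <<'E'
from h import *
a=cv2.imread("pics/top0_raw.png")[165:275,232:392]
cv2.imwrite("pics/top0c.png",cv2.resize(a,None,fx=5,fy=5,interpolation=cv2.INTER_CUBIC))
E
```

```text
(no output)
```

View pics/top0c.png

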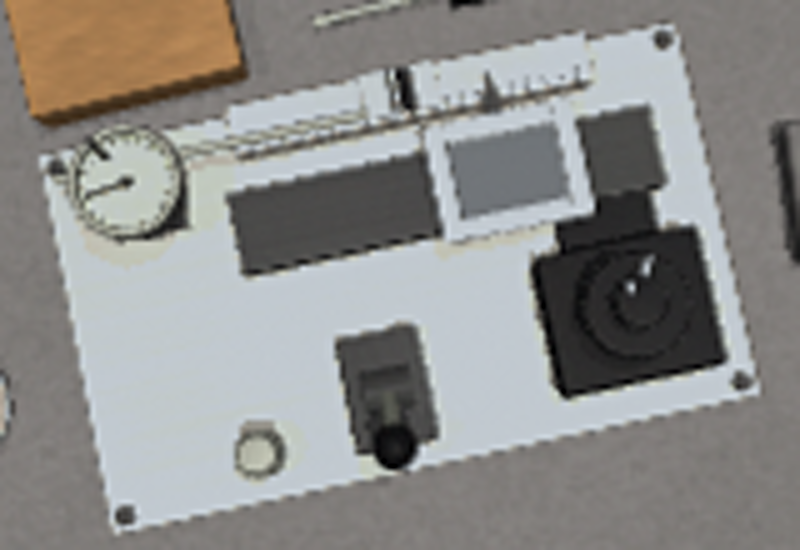

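Picture 2: plate corners in the crop are (40,155), (115,532), (760,393), (678,25). Big knob is near (635,303), gauge centre (128,183), ball (394,445), pointer (489,92), band (405,88).

```bash
python3 - <<'E'
from h import *
f=lambda u,v,z:pix2w("top",(232+u/5,165+v/5),z)
C=[f(*p,.012) for p in((40,155),(115,532),(760,393),(678,25))]  # far-left, near-left, near-right, far-right
C=np.array(C); print(C.round(4)); 
U=np.array([[.1175,.2],[-.1175,.2],[-.1175,-.2],[.1175,-.2]])
c=C[:,:2].mean(0)
H=U.T@(C[:,:2]-c); a=np.arctan2(H[0,1]-H[1,0],H[0,0]+H[1,1]); print("yaw",np.degrees(a),c)
Rz=np.array([[np.cos(a),-np.sin(a)],[np.sin(a),np.cos(a)]])
print((C[:,:2]-c-U@Rz.T).round(4))
np.save("unit.npy",[c[0],c[1],a])
for n,p,z in(("knob",(-45,-90),.1),("lever",(-60,60),.034),("gauge",(85,180),.1)):
    print(n,c+Rz@(np.array(p)/1000))
for n,p in(("knobbig",(636,303,.094)),("gauge",(128,183,.1)),("ball",(394,445,.108)),("ptr",(489,92,.054)),("band",(405,88,.03)),("line",(388,92,.03)),("obj",(260,452,.06))):
    w=f(*p)[:2]; print(n,w,((w-c)@Rz*1000).round(1))
E
```

```text
[[ 0.6064  0.2452  0.012 ]
 [ 0.3794  0.1903  0.012 ]
 [ 0.471  -0.1961  0.012 ]
 [ 0.696  -0.1443  0.012 ]]
yaw 13.177443400575275 [0.538192   0.02378035]
[[-0.0006 -0.0001]
 [ 0.0013 -0.0014]
 [ 0.0016  0.0017]
 [-0.0022 -0.0001]]
knob [ 0.51489399 -0.07410837]
lever [0.46609382 0.06852242]
gauge [0.57991968 0.21841797]
knobbig [ 0.51831562 -0.11287298] [ -50.5 -128.5]
gauge [0.57971257 0.17677761] [ 75.3 139.5]
ball [0.4354016  0.02198636] [-100.5   21.7]
ptr [ 0.64437631 -0.02785226] [ 91.6 -74.5]
band [0.64976347 0.02257932] [108.4 -26.6]
line [0.64708302 0.03280098] [108.1 -16. ]
obj [0.42945583 0.10059217] [-88.4  99.6]
```

```bash
J='[-0.033,-0.034,0,0,0,0, -0.033,-0.034,0,0,0,0, -0.033,-0.034,0,0,0,0, -0.033,-0.034,0,0,0,0, -0.033,-0.034,0,0,0,0, -0.033,-0.034,0,0,0,0, -0.033,-0.034,0,0,0,0, -0.033,-0.034,0,0,0,0]'; echo; python3 -m jog '[-0.033,-0.034,0,0,0,0, -0.033,-0.034,0,0,0,0, -0.033,-0.034,0,0,0,0, -0.033,-0.034,0,0,0,0, -0.033,-0.034,0,0,0,0, -0.033,-0.034,0,0,0,0, -0.033,-0.034,0,0,0,0, -0.033,-0.034,0,0,0,0]' 0.088
python3 -m jog '[-0.033,-0.034,0,0,0,0, -0.033,-0.034,0,0,0,0, -0.033,-0.034,0,0,0,0, -0.033,-0.034,0,0,0,0, -0.033,-0.034,0,0,0,0, -0.033,-0.034,0,0,0,0, -0.033,-0.034,0,0,0,0, 0,0,0,0,0,0]'
python3 - <<'E'
from h import *
P=snap("wrist","w1",None,1.25); print(P.round(4), ctrl.get_state()["q"].round(3))
E
```

```text
clock: 0.85
tool_pos: [0.3375, 0.2166, 0.2385]
orientation: [-0.0, 0.139, 0.99, -0.0]
wrist_force: [1.1, -0.4, 0.3]
gripper_width: 0.0883
clock: 1.65
tool_pos: [0.4952, -0.0788, 0.2381]
orientation: [-0.0, 0.142, 0.99, -0.001]
wrist_force: [0.5, -0.6, -0.3]
gripper_width: 0.0881
[[-9.597e-01  2.809e-01 -2.000e-04  4.952e-01]
 [ 2.809e-01  9.597e-01 -1.200e-03 -7.880e-02]
 [-1.000e-04 -1.200e-03 -1.000e+00  2.381e-01]
 [ 0.000e+00  0.000e+00  0.000e+00  1.000e+00]] [-0.391  0.013  1.792 -0.     1.339 -1.678]
```

View pics/w1.png

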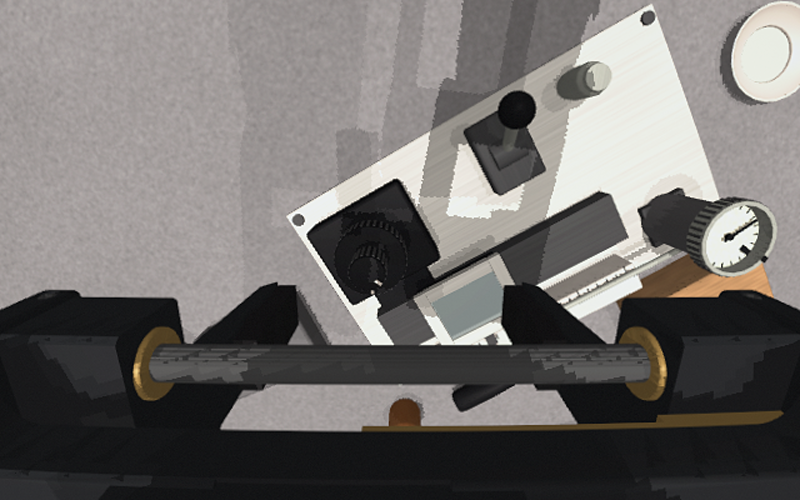

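Picture 3: fine knob top around (366,266) in the view with its white index at (378,284). Gauge rim centre is (736,236) and ball (517,110). The gripper hides everything below row ~285, so the sight has to be viewed with the tool beyond it. Checking these against the plate fit.

```bash
python3 - <<'E'
from h import *
P=np.load("pics/w1.npy"); cx,cy,a=np.load("unit.npy"); Rz=np.array([[np.cos(a),-np.sin(a)],[np.sin(a),np.cos(a)]])
for n,u,v,z in(("fine top",366,266,.124),("gauge",736,236,.104),("ball",517,110,.108),("cornerNL",650,3,.012),("screwNR",298,219,.012)):
    w=pix2w("wrist",(u/1.25,v/1.25),z,P)[:2]; print(n,w.round(4),((w-[cx,cy])@Rz*1000).round(1))
a_=cv2.imread("pics/w1_raw.png"); 
A=cv2.resize(a_[130:230,230:390],None,fx=4.5,fy=4.5,interpolation=cv2.INTER_CUBIC)
B=cv2.resize(a_[140:235,535:635],None,fx=4.5,fy=4.5,interpolation=cv2.INTER_CUBIC)
A=cv2.convertScaleAbs(A,alpha=2)
c=np.zeros((450,720+0,3),np.uint8); c[:,:]=A
s=np.hstack([cv2.resize(c,None,fx=.6,fy=.6)[:256],cv2.resize(B,None,fx=.6,fy=.6)[:256]]); print(s.shape)
cv2.imwrite("pics/w1c.png",s)
E
```

```text
fine top [ 0.5088 -0.1082] [ -58.7 -121.8]
gauge [0.5741 0.1788] [ 70.3 142.7]
ball [0.433  0.0259] [-101.9   26. ]
cornerNL [0.3758 0.1928] [-119.6  201.6]
screwNR [ 0.4751 -0.1808] [-108.1 -184.8]
(256, 702, 3)
```

```bash
python3 -m jog '[-0.018,-0.009,0.02,0,0,0, -0.018,-0.009,0.022,0,0,0, -0.017,-0.009,0.021,0,0,0, 0,0,0,0,0,0, 0,0,0,0,0,0, 0,0,0,0,0,0, 0,0,0,0,0,0, 0,0,0,0,0,0]'
python3 - <<'E'
from h import *
P=snap("wrist","w2",(160,40,480,240),2.4); print(P[:3].round(4))
a=cv2.imread("pics/w2.png"); cv2.imwrite("pics/w2.png",cv2.convertScaleAbs(a,alpha=1.6,beta=10))
E
```

```text
clock: 2.5
tool_pos: [0.5373, -0.1144, 0.1769]
orientation: [0.001, 0.139, 0.99, -0.0]
wrist_force: [0.3, -0.8, -0.4]
gripper_width: 0.0881
[[-9.613e-01  2.756e-01  1.600e-03  5.373e-01]
 [ 2.756e-01  9.613e-01 -7.000e-04 -1.144e-01]
 [-1.700e-03 -2.000e-04 -1.000e+00  1.769e-01]]
```

View pics/w2.png

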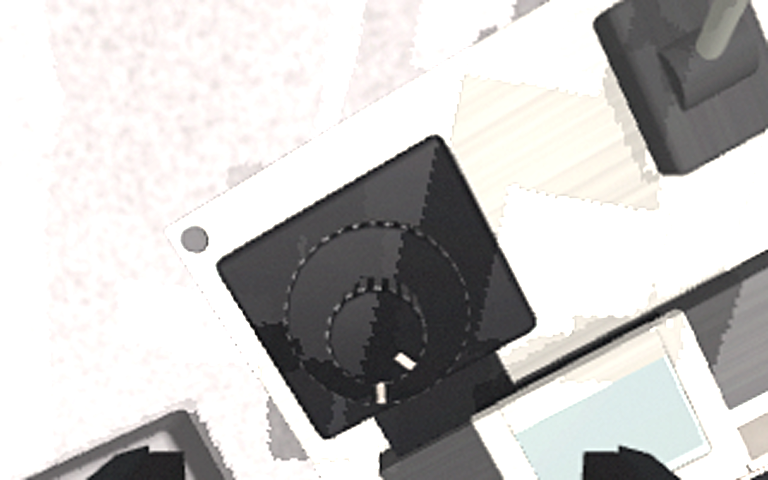

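Picture 4: fine knob top circle is centred at (377,336) with radius ~49, and the big knob top at (377,313) with radius ~92. The carriage frame is to the lower right.

```bash
python3 - <<'E'
from h import *
P=np.load("pics/w2.npy"); cx,cy,a=np.load("unit.npy"); Rz=np.array([[np.cos(a),-np.sin(a)],[np.sin(a),np.cos(a)]])
f=lambda u,v,z:pix2w("wrist",(160+u/2.4,40+v/2.4),z,P)
for n,u,v,z in(("fine",377,336,.124),("finer",328,336,.124),("big",377,313,.094),("bigl",285,313,.094)):
    w=f(u,v,z); print(n,w.round(4),((w[:2]-[cx,cy])@Rz*1000).round(1),"tool",(np.linalg.inv(P)@np.append(w,1)).round(4))
# box top edges dir (gearbox z .052)
e=f(218,265,.052)-f(437,137,.052); print("edge yaw",np.degrees(np.arctan2(e[1],e[0]))+90, np.hypot(*e[:2]))
E
```

```text
fine [ 0.5146 -0.1093  0.124 ] [ -53.3 -124.2] tool [ 0.0234 -0.0013  0.0528  1.    ]
finer [ 0.5107 -0.1226  0.124 ] [ -60.1 -136.3] tool [ 0.0234 -0.0152  0.0528  1.    ]
big [ 0.5137 -0.1093  0.094 ] [ -54.2 -124. ] tool [ 0.0243 -0.0016  0.0828  1.    ]
bigl [ 0.5055 -0.1379  0.094 ] [ -68.7 -150. ] tool [ 0.0243 -0.0314  0.0828  1.    ]
edge yaw 13.41245837386684 0.09398700937467722
```

```bash
python3 -m jog '[0.024,-0.0015,0.01,0,0,0, 0,0,0.02,0,0,0, 0,0,0.02,0,0,0, 0,0,0.02,0,0,0, 0,0,0.021,0,0,0, 0,0,0.02,0,0,0, 0,0,0,0,0,0, 0,0,0,0,0,0]'
python3 -m jog '[0,0,0,0,0,0, 0,0,0,0,0,0, 0,0,0,0,0,0, 0,0,0,0,0,0, 0,0,0,0,0,0, 0,0,0,0,0,3, 0,0,0,0,0,5, 0,0,0,0,0,7]' 0.05 25
```

```text
clock: 3.35
tool_pos: [0.5137, -0.1096, 0.0651]
orientation: [-0.0, 0.139, 0.99, 0.0]
wrist_force: [-0.7, -0.3, 0.5]
gripper_width: 0.0878
clock: 4.15
tool_pos: [0.5142, -0.1097, 0.0654]
orientation: [0.001, 0.269, 0.963, 0.0]
wrist_force: [0.3, 1.8, 3.9]
gripper_width: 0.0593
```

```bash
python3 -m jog '[0,0,0,0,0,7, 0,0,0,0,0,7, 0,0,0,0,0,7, 0,0,0,0,0,7, 0,0,0,0,0,7, 0,0,0,0,0,5, 0,0,0,0,0,0, 0,0,0,0,0,0]'
python3 -m jog '[0,0,0,0,0,0, 0,0,0,0,0,0, 0,0,0,0,0,0, 0,0,-0.015,0,0,0, 0,0,-0.03,0,0,0, 0,0,-0.04,0,0,0, 0.004,0.04,0,0,0,0, 0.005,0.04,0,0,0,0]' 0.088
python3 -m jog '[0.005,0.044,0,0,0,0, 0,0.044,0,0,0,0, 0,0,0,0,0,0, 0,0,0,0,0,0, 0,0,0,0,0,0, 0,0,0,0,0,0, 0,0,0,0,0,0, 0,0,0,0,0,0]'
python3 - <<'E'
from h import *
P=snap("wrist","w3",(200,20,440,200),3.3); print(P[:3].round(4),ctrl.get_state()["q"].round(2))
E
```

```text
clock: 4.95
tool_pos: [0.5149, -0.1091, 0.0654]
orientation: [0.001, 0.581, 0.814, 0.001]
wrist_force: [3.3, 3.6, 2.7]
gripper_width: 0.0593
clock: 5.75
tool_pos: [0.5881, -0.0758, 0.1523]
orientation: [0.002, 0.582, 0.813, 0.0]
wrist_force: [0.1, -0.0, 0.1]
gripper_width: 0.0881
clock: 6.55
tool_pos: [0.6677, -0.0422, 0.1503]
orientation: [0.0, 0.581, 0.814, 0.0]
wrist_force: [0.0, 0.0, 0.0]
gripper_width: 0.0879
[[-3.244e-01  9.459e-01  5.000e-04  6.677e-01]
 [ 9.459e-01  3.244e-01 -2.000e-04 -4.220e-02]
 [-3.000e-04  4.000e-04 -1.000e+00  1.503e-01]] [-0.24  0.47  1.42 -0.    1.25 -0.57]
```

View pics/w3.png

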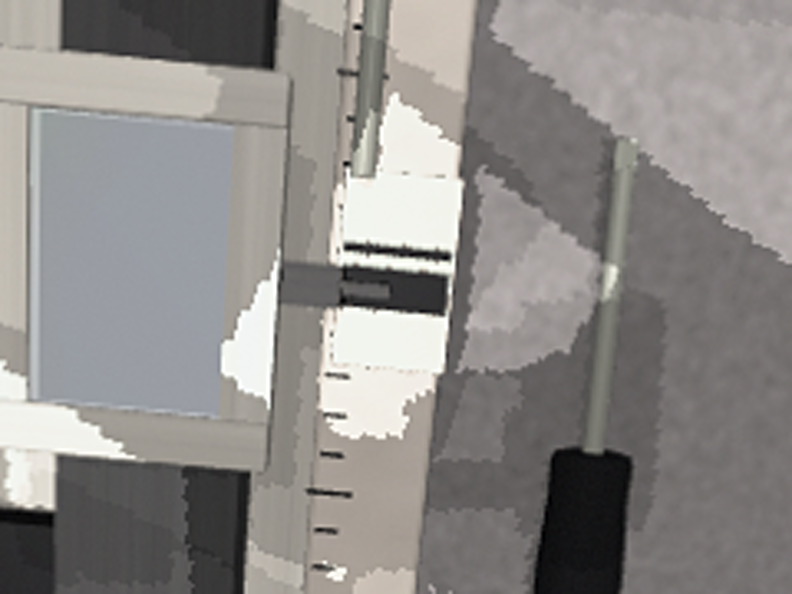

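Picture 5: the pointer tip (388,291) lies over the middle of the band (390,290), so coarse is done. The thin line runs (345,247)–(450,257).

```bash
python3 - <<'E'
from h import *
P=np.load("pics/w3.npy"); cx,cy,a=np.load("unit.npy"); Rz=np.array([[np.cos(a),-np.sin(a)],[np.sin(a),np.cos(a)]])
im=cv2.imread("pics/w3_raw.png",0).astype(float)
def f(u,v,z): 
    w=pix2w("wrist",(200+(u+.5)/3.3-.5,20+(v+.5)/3.3-.5),z,P)[:2]; return ((w-[cx,cy])@Rz*1000).round(2)
for z in(.046,.050,.052):
  print(z,"lineL",f(345,247,z),"lineR",f(450,257,z),"line",f(388,251,z),"bandmid",f(390,290,z),"plate",f(347,175,z),f(462,178,z),f(335,365,z))
print("ptr",f(388,291,.054))
for u in (316,318,326,330):
  print(u, im[92:118,u].astype(int))
E
```

```text
0.046 lineL [ 90.71 -13.54] lineR [116.28 -13.3 ] line [101.17 -13.43] bandmid [102.55 -22.47] plate [89.74  2.89] [117.08   4.97] [ 90.69 -41.8 ]
0.05 lineL [ 90.93 -13.73] lineR [116.09 -13.5 ] line [101.22 -13.62] bandmid [102.58 -22.53] plate [89.97  2.43] [116.87   4.47] [ 90.91 -41.54]
0.052 lineL [ 91.04 -13.83] lineR [115.99 -13.6 ] line [101.24 -13.72] bandmid [102.6  -22.55] plate [90.09  2.2 ] [116.77   4.22] [ 91.02 -41.41]
ptr [102.16 -22.86]
316 [245 237 155  39  37 205 247 248 235 138  45  50  52  31  67  94  98  99
  71  50  42  77 241 247 243 243]
318 [244 251 198  37  39 168 240 249 222 115  44  51  52  51  43  39  39  56
  50  51  50  36 239 247 243 242]
326 [242 245 236 151  37  37 162 238 248 233 134  44  49  51  50  52  50  50
  51  51  50  44  82 241 246 243]
330 [242 243 249 204  70  38 119 233 249 253 184  53  48  52  49  51  49  50
  50  49  49  49  38 186 237 243]
```

```bash
python3 -m jog '[-0.004,-0.042,0,0,0,0, -0.004,-0.042,0,0,0,0, -0.003,-0.042,0,0,0,0, -0.003,-0.041,0,0,0,0, 0,0,0,0,0,0, 0,0,0.02,0,0,0, 0,0,0.02,0,0,0, 0,0,0,0,0,0]'
```

```text
clock: 7.4
tool_pos: [0.5134, -0.1086, 0.1078]
orientation: [-0.002, 0.581, 0.814, -0.0]
wrist_force: [-0.5, -0.1, 0.4]
gripper_width: 0.088
```

```bash
python3 -m jog '[-0.001,0.0005,0.010,0,0,0, 0,0,0,0,0,0, 0,0,0,0,0,0, 0,0,0,0,0,0, 0,0,0,0,0,0, 0,0,0,0,0,0, 0,0,0,0,0,0, 0,0,0,0,0,0]' 0.015 20
```

```text
clock: 8.2
tool_pos: [0.5153, -0.1101, 0.0998]
orientation: [-0.0, 0.581, 0.814, -0.0]
wrist_force: [-0.8, -0.8, 4.0]
gripper_width: 0.0273
```

Gripped, 27 mm. I'll turn 53.5° clockwise.

```bash
python3 -m jog '[0,0,0,0,0,5, 0,0,0,0,0,8, 0,0,0,0,0,8.5, 0,0,0,0,0,8.5, 0,0,0,0,0,8.5, 0,0,0,0,0,8, 0,0,0,0,0,5, 0,0,0,0,0,2]'
python3 -m jog '[0,0,0,0,0,0, 0,0,0,0,0,0, 0,0,0,0,0,0, 0,0,0,0,0,0, 0,0,-0.01,0,0,0, 0,0,-0.02,0,0,0, 0,0,-0.022,0,0,0, 0,0,0,0,0,0]' 0.08
python3 - <<'E'
from h import *
P=pose(); print(P.round(4)); cx,cy,a=np.load("unit.npy"); Rz=np.array([[np.cos(a),-np.sin(a)],[np.sin(a),np.cos(a)]])
w=Rz@[.102,-.0227]+[cx,cy]; t=np.append(w-0.068*P[:2,0],.152); print(w,t,(np.linalg.inv(P)@np.append(t,1)).round(4))
E
```

```text
clock: 9.0
tool_pos: [0.5155, -0.1102, 0.0998]
orientation: [0.0, 0.886, 0.464, -0.0]
wrist_force: [-0.8, -0.1, -0.1]
gripper_width: 0.0275
clock: 9.8
tool_pos: [0.5177, -0.111, 0.1554]
orientation: [0.003, 0.885, 0.465, 0.002]
wrist_force: [-0.0, 0.3, -0.4]
gripper_width: 0.08
[[ 0.5666  0.824   0.0059  0.5177]
 [ 0.824  -0.5666 -0.0027 -0.111 ]
 [ 0.0011  0.0064 -1.      0.1554]
 [ 0.      0.      0.      1.    ]]
[0.64268108 0.02493077] [ 0.60415024 -0.03109931  0.152     ] [0.1149 0.026  0.0037 1.    ]
```

```bash
python3 -m jog '[0.038,0.009,0,0,0,0, 0.038,0.009,0,0,0,0, 0.039,0.008,0,0,0,0, 0,0,0,0,0,0, 0,0,0,0,0,0, 0,0,0,0,0,0, 0,0,0,0,0,0, 0,0,0,0,0,0]'
python3 - <<'E'
from h import *
P=snap("wrist","w4",(250,60,390,165),5.7); print(P[:3].round(4),ctrl.get_state()["q"].round(2))
E
```

```text
clock: 10.6
tool_pos: [0.6016, -0.0309, 0.1518]
orientation: [0.0, 0.885, 0.465, -0.0]
wrist_force: [0.1, 0.4, -0.1]
gripper_width: 0.0801
[[ 5.679e-01  8.231e-01 -1.000e-04  6.016e-01]
 [ 8.231e-01 -5.679e-01 -1.000e-04 -3.090e-02]
 [-1.000e-04 -0.000e+00 -1.000e+00  1.518e-01]] [-0.25  0.33  1.61 -0.    1.2   0.36]
```

View pics/w4.png

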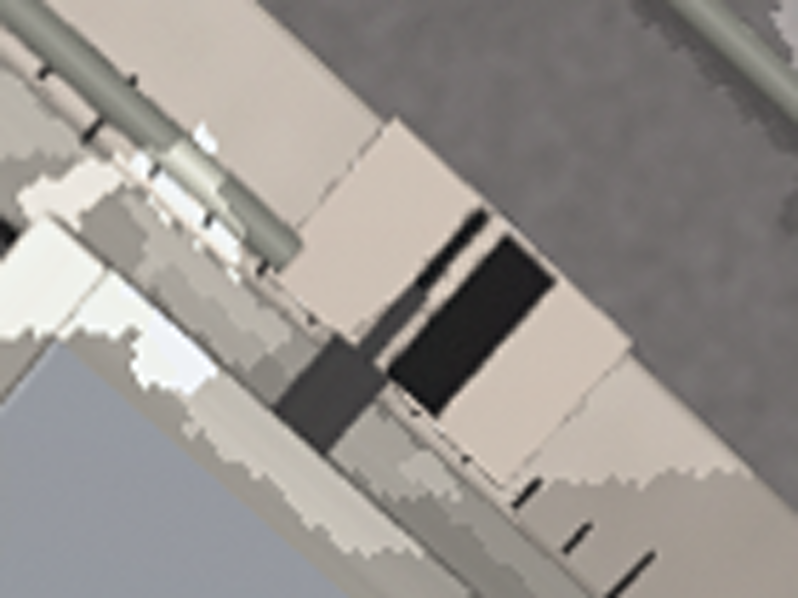

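Picture 6: the line (488,212)→(425,283) runs on straight into the pointer (415,296)→(370,347). I'll measure the residual by rectifying onto the unit frame.

```bash
cat > rect.py <<'E'
from h import *
import sys
def prof(tag,xs,ys,z,chan=0):
    P=np.load(f"pics/{tag}.npy"); im=cv2.imread(f"pics/{tag}_raw.png",0).astype(np.float32)
    cx,cy,a=np.load("unit.npy"); Rz=np.array([[np.cos(a),-np.sin(a)],[np.sin(a),np.cos(a)]])
    m=np.zeros((len(xs),len(ys),2),np.float32)
    for i,x in enumerate(xs):
        for j,y in enumerate(ys):
            m[i,j]=w2pix("wrist",np.append(Rz@[x,y]+[cx,cy],z),P)
    return cv2.remap(im,m[...,0],m[...,1],cv2.INTER_LINEAR)
E
python3 - <<'E'
from rect import *
ys=np.arange(-.032,-.012,.0005)
for nm,z,xs in(("sight",.051,np.arange(.104,.116,.002)),("ptr",.054,np.arange(.088,.106,.002))):
    r=prof("w4",xs,ys,z)
    for x,row in zip(xs,r):
        # dark centroid within +-3.5mm of the min in window
        k=(ys>-.028)&(ys<-.0175) ; w=np.clip(row[k].max()*.75-row[k],0,None)
        print(nm,round(x*1000), "centroid %.2f"%((w*ys[k]).sum()/w.sum()*1000), row[::2].astype(int))
E
```

```text
sight 104 centroid -24.58 [ 33  33  33  32  29  78 180 198 108  28  52 174 196 194 194 195 194 193
 194 194]
sight 106 centroid -24.47 [ 32  32  31  31  30  83 197 181 107  26  44 155 193 195 195 194 194 193
 194 195]
sight 108 centroid -24.70 [ 31  34  32  32  29  81 186 199 149  29  56 180 196 194 195 194 195 195
 195 194]
sight 110 centroid -24.79 [ 31  32  32  32  29  76 179 198 140  35  64 181 196 195 195 195 195 195
 195 195]
sight 112 centroid -24.72 [ 32  32  32  33  30  65 178 200 117  33  58 170 197 195 195 195 195 195
 195 195]
sight 114 centroid -24.47 [ 33  32  32  33  31  82 194 195 117  28  46 149 194 196 195 195 195 195
 195 195]
sight 116 centroid -24.74 [ 67  75  77  76  71 108 187 195 145  77  95 181 199 197 197 196 198 197
 198 197]
ptr 88 centroid -23.17 [160 153 138 135  84  63  67  67  65  65  66  67  64  62 116 141 158 159
 160 162]
ptr 90 centroid -23.64 [157 147 140 151  81  66  71  68  61  64  66  74  76  75 118 158 173 148
 144 174]
ptr 92 centroid -24.99 [ 28  29  29  29  27  49 176 138  70  65  81 159 171 195 195 194 194 194
 194 194]
ptr 94 centroid -24.92 [ 31  31  32  32  30  61 151 143  66  64  75 156 169 195 193 193 194 194
 194 194]
ptr 96 centroid -24.73 [ 33  32  33  32  29  79 172 149  72  63  71 144 195 194 194 195 193 194
 195 194]
ptr 98 centroid -24.77 [ 32  31  32  31  30  66 171 140  70  63  67 152 197 194 194 194 194 194
 194 195]
ptr 100 centroid -24.98 [ 31  33  31  32  29  56 164 139  65  64  78 185 195 194 194 194 194 194
 194 194]
ptr 102 centroid -25.02 [ 32  32  32  32  29  65 155 153  73  59  82 195 196 194 194 194 194 194
 194 194]
ptr 104 centroid -24.63 [ 33  33  34  33  29  70 177 198 111  28  52 176 196 194 194 195 194 193
 194 194]
```

```bash
python3 - <<'E'
from rect import *
ys=np.arange(-.0275,-.018,.0001)
def edges(row,th):
    k=(ys>-.0265); y=ys[k]*1000; r=row[k]; i=np.where(r<th)[0]; i=i[i>0]
    d=np.diff(i); # first block
    return y[i[0]],y[i[-1]]
for nm,z,xs in(("sight",.051,np.arange(.105,.1145,.0003)),("ptr",.054,np.arange(.092,.1005,.0003))):
    r=prof("w4",xs,ys,z); e=np.array([edges(q,115 if nm=="sight" else 128) for q in r]); print(nm,np.median(e,0),e.mean(0),e.mean()); print(r.mean(0)[::3].astype(int))
E
```

```text
Traceback (most recent call last):
  File "rect.py", line 9, in prof
    m[i,j]=w2pix("wrist",np.append(Rz@[x,y]+[cx,cy],z),P)
           ~~~~~^^^^^^^^^^^^^^^^^^^^^^^^^^^^^^^^^^^^^^^^^
  File "h.py", line 19, in w2pix
    c,T=camT(n,P); q=np.linalg.inv(T)@np.append(p,1); x,y=q[0]/q[2],q[1]/q[2]
        ~~~~^^^^^
  File "h.py", line 8, in camT
    c=ctrl.calibration(n)
ValueError: time passes only in moves, steps and waits
```

```bash
sed -i 's/^from cell import ctrl/from cell import ctrl\nimport functools\n@functools.lru_cache\ndef cal(n): return ctrl.calibration(n)/; s/c=ctrl.calibration(n)$/c=cal(n)/' h.py; python3 - <<'E'
from rect import *
ys=np.arange(-.0275,-.018,.0001)
def edges(row,th):
    k=(ys>-.0255); y=ys[k]*1000; r=row[k]; i=np.where(r<th)[0]
    return (y[i[0]],y[i[-1]])
for nm,z,xs in(("sight",.051,np.arange(.105,.1145,.0003)),("ptr",.054,np.arange(.092,.1005,.0003))):
    r=prof("w4",xs,ys,z); e=np.array([edges(q,115 if nm=="sight" else 128) for q in r]); print(nm,np.median(e,0),e.mean(0),e.mean()); print(r.mean(0)[::3].astype(int))
E
```

```text
sight [-23.9 -21.6] [-23.871875 -21.559375] -22.71562500000003
[ 36  56  90 130 164 185 195 198 197 191 176 149 113  76  48  32  26  30
  45  77 116 153 178 191 195 196 196 195 195 195 195 195]
ptr [-24.8 -21.4] [-24.76896552 -21.42413793] -23.096551724137957
[ 34  48  76 112 143 164 173 170 153 125  96  76  66  64  64  64  63  63
  70  87 114 143 164 175 182 186 190 193 194 194 194 194]
```

```bash
python3 -m jog '[-0.038,-0.009,0,0,0,0, -0.038,-0.009,0,0,0,0, -0.038,-0.008,0,0,0,0, 0,0,0,0,0,0, 0,0,0.02,0,0,0, 0,0,0.02,0,0,0, 0,0,0.012,0,0,0, 0,0,0,0,0,0]'
python3 -m jog '[0,0,0,0,0,0, 0,0,0,0,0,0, 0,0,0,0,0,0, 0,0,0,0,0,0, 0,0,0,0,0,0, 0,0,0,0,0,0, 0,0,0,0,0,0, 0,0,0,0,0,0]' 0.015 20
```

```text
clock: 11.45
tool_pos: [0.515, -0.1086, 0.0981]
orientation: [-0.001, 0.885, 0.465, -0.001]
wrist_force: [-0.1, -0.4, -0.4]
gripper_width: 0.0803
clock: 12.25
tool_pos: [0.5161, -0.1093, 0.0998]
orientation: [0.0, 0.885, 0.465, 0.0]
wrist_force: [-0.3, 0.5, -0.0]
gripper_width: 0.0279
```

```bash
python3 -m jog '[0,0,0,0,0,1.2, 0,0,0,0,0,1.2, 0,0,0,0,0,0, 0,0,0,0,0,0, 0,0,0,0,0,0, 0,0,0,0,0,0, 0,0,0,0,0,0, 0,0,0,0,0,0]'
python3 -m jog '[0,0,0,0,0,0, 0,0,0,0,0,0, 0,0,0,0,0,0, 0,0,0,0,0,0, 0,0,-0.01,0,0,0, 0,0,-0.02,0,0,0, 0,0,-0.022,0,0,0, 0.03,0.007,0,0,0,0]' 0.08
python3 -m jog '[0.04,0.009,0,0,0,0, 0.044,0.01,0,0,0,0, 0,0,0.02,0,0,0, 0,0,0.02,0,0,0, 0,0,0,0,0,0, 0,0,0,0,0,0, 0,0,0,0,0,0, 0,0,0,0,0,0]'
python3 - <<'E'
from h import *
P=snap("wrist","w5",(240,40,400,160),5); print(P[:3].round(4))
from rect import *
ys=np.arange(-.0275,-.018,.0001)
def edges(row,th):
    k=(ys>-.0255); y=ys[k]*1000; r=row[k]; i=np.where(r<th)[0]
    return (y[i[0]],y[i[-1]])
for nm,z,xs in(("sight",.051,np.arange(.105,.1145,.0003)),("ptr",.054,np.arange(.092,.1005,.0003))):
    r=prof("w5",xs,ys,z); e=np.array([edges(q,115 if nm=="sight" else 128) for q in r]); print(nm,np.median(e,0),e.mean(0),e.mean()); print(r.mean(0)[::3].astype(int))
E
```

```text
clock: 13.05
tool_pos: [0.5161, -0.1093, 0.0998]
orientation: [0.0, 0.895, 0.447, 0.0]
wrist_force: [1.2, -0.7, 0.7]
gripper_width: 0.0274
clock: 13.85
tool_pos: [0.5407, -0.0915, 0.1557]
orientation: [0.002, 0.895, 0.446, 0.001]
wrist_force: [0.5, -0.3, 0.4]
gripper_width: 0.0802
clock: 14.65
tool_pos: [0.6061, -0.0342, 0.1133]
orientation: [0.001, 0.895, 0.447, 0.001]
wrist_force: [-0.1, -0.1, 0.1]
gripper_width: 0.0798
[[ 6.012e-01  7.991e-01  2.300e-03  6.061e-01]
 [ 7.991e-01 -6.012e-01 -6.000e-04 -3.420e-02]
 [ 9.000e-04  2.200e-03 -1.000e+00  1.133e-01]]
sight [-24.4 -22. ] [-24.38125  -22.040625] -23.21093750000002
[ 67 114 159 186 195 197 197 194 186 165 126  79  46  31  28  27  32  54
  96 144 176 189 193 195 195 195 195 194 194 194 194 194]
ptr [-24.8 -21.6] [-24.81034483 -21.64482759] -23.22758620689658
[ 67 112 152 172 176 177 176 170 152 121  88  69  64  65  65  64  64  65
  78 105 138 161 173 179 182 187 191 193 193 193 193 193]
```

View pics/w5.png

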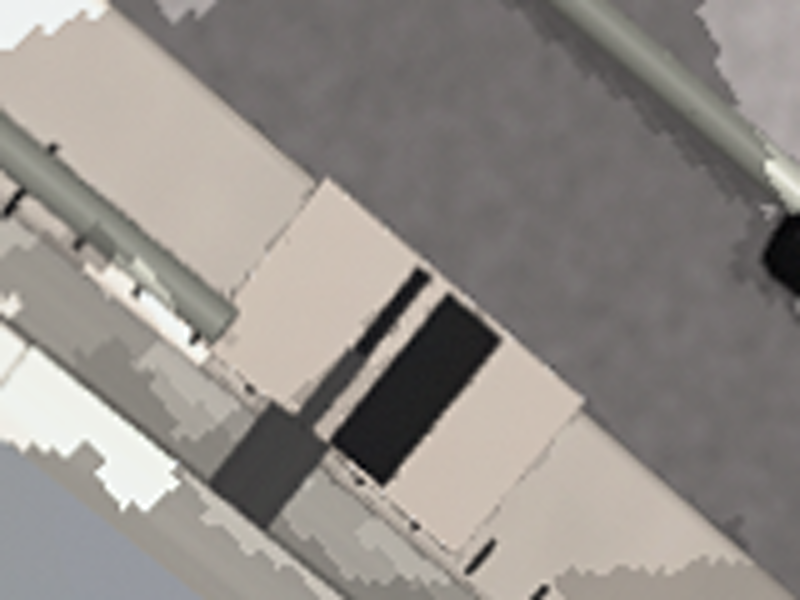

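Picture 7: line and pointer are collinear, and the rectified centres are −23.21 and −23.23 mm, so fine is done. Next, the gauge.

```bash
python3 -m jog '[0,0,-0.04,0,0,0, 0.022,-0.037,-0.007,0,0,0, 0.022,-0.037,0,0,0,0, 0.022,-0.037,0,0,0,0, 0.022,-0.038,0,0,0,0, 0,0,0,0,0,0, 0,0,0,0,0,0, 0,0,0,0,0,0]' 0.088
python3 - <<'E'
from h import *
P=snap("wrist","w6",(240,40,400,180),4.25); print(P[:3].round(4),ctrl.get_state()["q"].round(2))
E
```

```text
clock: 15.5
tool_pos: [0.5398, 0.1252, 0.1592]
orientation: [0.0, 0.895, 0.446, 0.0]
wrist_force: [-0.2, -0.6, -0.1]
gripper_width: 0.0879
[[ 6.014e-01  7.990e-01  1.200e-03  5.398e-01]
 [ 7.990e-01 -6.014e-01 -4.000e-04  1.252e-01]
 [ 4.000e-04  1.200e-03 -1.000e+00  1.592e-01]] [ 0.01  0.22  1.73 -0.    1.19  0.66]
```

View pics/w6.png

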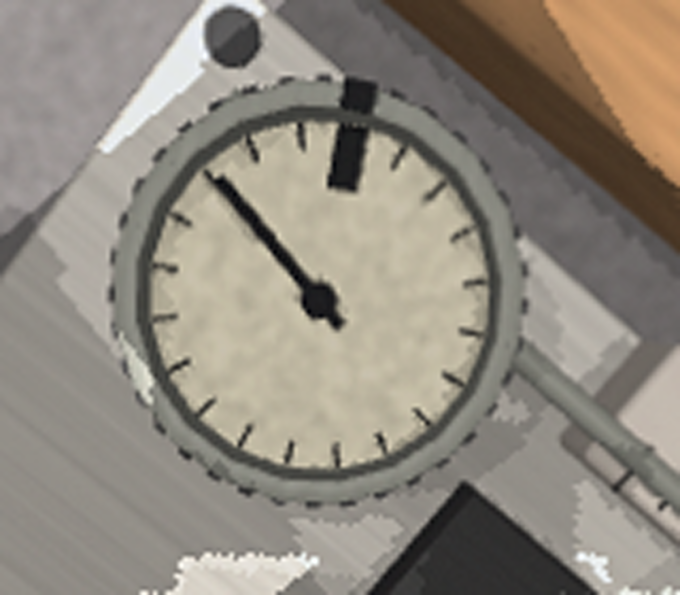

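Picture 8: rim centre (318,291), hub (320,299), hand tip (208,172), zero bar centre (350,155) and rim patch (359,97). So the rim must turn about 53° counterclockwise.

```bash
cat > g.py <<'E'
from rect import *
P=np.load("pics/w6.npy")
f=lambda u,v,z:pix2w("wrist",(240+(u+.5)/4.25-.5,40+(v+.5)/4.25-.5),z,P)
c=f(318,291,.104); print("rim c",c,"tool",(np.linalg.inv(P)@np.append(c,1)).round(4),"r",np.linalg.norm(f(112,291,.104)-c))
an=lambda p,q:np.degrees(np.arctan2(*(p-q)[1::-1]))
for z in(.098,.101):
    h=f(320,299,z); t=f(208,172,z); b=f(350,155,z)
    print(z,"hub",h.round(4),"hand r",np.linalg.norm(t-h)," bar r",np.linalg.norm(b-h),"ccw turn",an(t,h)-an(b,h), "patch",an(f(359,97,.104),c),an(b,h),"hand",an(t,h))
E
python3 g.py
```

```text
rim c [0.57963003 0.18374621 0.104     ] tool [ 0.0707 -0.0035  0.0553  1.    ] r 0.03149167991863368
0.098 hub [0.5791 0.1827 0.098 ] hand r 0.025590705689323923  bar r 0.021923345775602083 ccw turn 54.48126995943577 patch 40.49673847956556 40.69537414553353 hand 95.1766441049693
0.101 hub [0.5791 0.1827 0.101 ] hand r 0.025218170207649653  bar r 0.021604197711551868 ccw turn 54.481269959435686 patch 40.49673847956556 40.695374145533584 hand 95.17664410496927
```

```bash
python3 -m jog '[0.036,-0.002,0,0,0,0, 0.0345,-0.0015,0,0,0,0, 0,0,0,0,0,0, 0,0,0.02,0,0,0, 0,0,0.03,0,0,0, 0,0,0.031,0,0,0, 0,0,0,0,0,0, 0,0,0,0,0,0]'
python3 -m jog '[0,0,0,0,0,0, 0,0,0,0,0,0, 0,0,0,0,0,0, 0,0,0,0,0,0, 0,0,0,0,0,0, 0,0,0,0,0,-2, 0,0,0,0,0,-6, 0,0,0,0,0,-8]' 0.05 25
```

```text
clock: 16.35
tool_pos: [0.5785, 0.1833, 0.0776]
orientation: [-0.0, 0.895, 0.446, -0.001]
wrist_force: [0.6, 0.2, -0.2]
gripper_width: 0.088
clock: 17.15
tool_pos: [0.5798, 0.1845, 0.0792]
orientation: [0.001, 0.823, 0.569, 0.001]
wrist_force: [0.0, -2.4, 7.0]
gripper_width: 0.0636
```

```bash
python3 -m jog '[0,0,0,0,0,-8, 0,0,0,0,0,-8, 0,0,0,0,0,-8, 0,0,0,0,0,-8, 0,0,0,0,0,-5, 0,0,0,0,0,-2, 0,0,0,0,0,0, 0,0,0,0,0,0]'
python3 -m jog '[0,0,0,0,0,0, 0,0,0,0,0,0, 0,0,0,0,0,0, 0,0,0,0,0,0, 0,0,-0.021,0,0,0, 0,0,-0.03,0,0,0, 0,0,-0.03,0,0,0, -0.03,0,0,0,0,0]' 0.088
python3 -m jog '[-0.04,0,0,0,0,0, 0,0,0,0,0,0, 0,0,0,0,0,0, 0,0,0,0,0,0, 0,0,0,0,0,0, 0,0,0,0,0,0, 0,0,0,0,0,0, 0,0,0,0,0,0]'
python3 - <<'E'
from h import *
P=snap("wrist","w7",(240,40,400,180),4.25); print(P[:3].round(4),ctrl.get_state()["q"].round(2))
E
```

```text
clock: 17.95
tool_pos: [0.5784, 0.1845, 0.0792]
orientation: [-0.0, 0.587, 0.81, -0.0]
wrist_force: [-5.4, -3.0, 11.5]
gripper_width: 0.0632
clock: 18.75
tool_pos: [0.5899, 0.1588, 0.1635]
orientation: [0.002, 0.586, 0.81, 0.003]
wrist_force: [1.1, -0.6, 0.4]
gripper_width: 0.088
clock: 19.55
tool_pos: [0.6002, 0.1185, 0.1587]
orientation: [-0.0, 0.587, 0.81, -0.0]
wrist_force: [-0.8, 0.2, -0.1]
gripper_width: 0.0876
[[-3.108e-01  9.505e-01 -1.000e-04  6.002e-01]
 [ 9.505e-01  3.108e-01  0.000e+00  1.185e-01]
 [ 1.000e-04 -1.000e-04 -1.000e+00  1.587e-01]] [ 0.    0.34  1.58 -0.    1.22 -0.31]
```

View pics/w7.png

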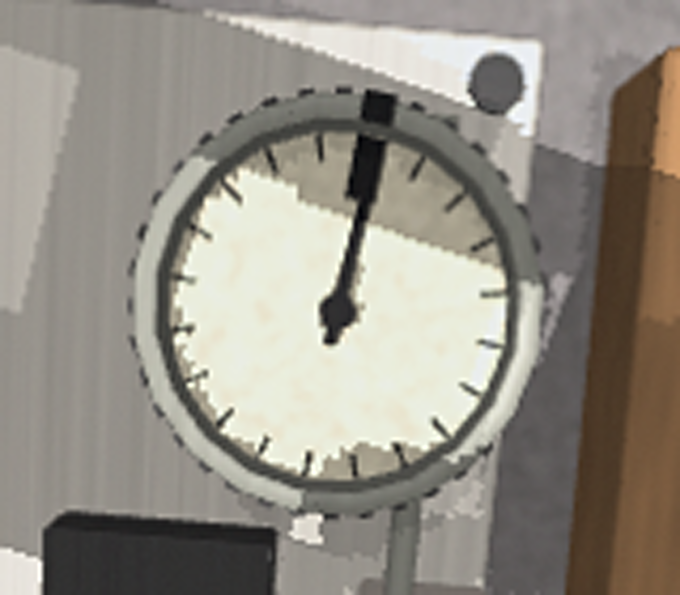

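Picture 9: the hand (hub (339,311) → (363,205)) runs into the zero bar (366,165). I'll do a finer polar check.

```bash
cat > pol.py <<'E'
from h import *
import sys
def pol(tag,c,z,rs,degs):
    P=np.load(f"pics/{tag}.npy"); im=cv2.imread(f"pics/{tag}_raw.png",0).astype(np.float32)
    m=np.array([[w2pix("wrist",[c[0]+r*np.cos(t),c[1]+r*np.sin(t),z],P) for t in np.radians(degs)] for r in rs],np.float32)
    return cv2.remap(im,m[...,0],m[...,1],cv2.INTER_LINEAR)
def run(tag,u,v,lo,hi):
    P=np.load(f"pics/{tag}.npy"); z=.1
    c=pix2w("wrist",(240+(u+.5)/4.25-.5,40+(v+.5)/4.25-.5),z,P)[:2]; print(tag,"hub",c.round(4))
    rs=np.arange(.006,.034,.0015); d=np.arange(lo,hi,.5); I=pol(tag,c,z,rs,d)
    for r,row in zip(rs,I):
        w=np.clip(np.median(row)*.6-row,0,None); k=w>0
        print("%.1f"%(r*1000),"centre %.1f width %.1f mm"%((w*d).sum()/max(w.sum(),1e-6),np.radians(k.sum()*.5)*r*1000), int(row.min()))
run("w7",339,311,75,120)
run("w6",320,299,25,60)
run("w6",320,299,75,115)
E
python3 pol.py
```

```text
w7 hub [0.5791 0.183 ]
6.0 centre 97.2 width 1.6 mm 42
7.5 centre 95.8 width 1.9 mm 35
9.0 centre 95.9 width 2.2 mm 38
10.5 centre 95.4 width 2.0 mm 37
12.0 centre 94.8 width 2.1 mm 35
13.5 centre 95.3 width 2.0 mm 29
15.0 centre 94.6 width 2.1 mm 14
16.5 centre 94.8 width 2.4 mm 19
18.0 centre 97.3 width 4.7 mm 16
19.5 centre 97.7 width 4.8 mm 15
21.0 centre 97.2 width 4.8 mm 19
22.5 centre 97.4 width 4.9 mm 16
24.0 centre 97.8 width 6.1 mm 13
25.5 centre 97.8 width 5.8 mm 11
27.0 centre 0.0 width 0.0 mm 65
28.5 centre 96.9 width 4.7 mm 27
30.0 centre 96.9 width 5.0 mm 22
31.5 centre 97.0 width 4.9 mm 19
33.0 centre 0.0 width 0.0 mm 101
w6 hub [0.5794 0.1826]
6.0 centre 0.0 width 0.0 mm 178
7.5 centre 0.0 width 0.0 mm 177
9.0 centre 0.0 width 0.0 mm 179
10.5 centre 0.0 width 0.0 mm 180
12.0 centre 0.0 width 0.0 mm 175
13.5 centre 0.0 width 0.0 mm 173
15.0 centre 0.0 width 0.0 mm 177
16.5 centre 43.1 width 0.7 mm 95
18.0 centre 42.1 width 4.6 mm 24
19.5 centre 41.5 width 4.8 mm 22
21.0 centre 41.9 width 4.8 mm 26
22.5 centre 41.7 width 5.3 mm 22
24.0 centre 42.2 width 5.0 mm 27
25.5 centre 42.1 width 5.1 mm 17
27.0 centre 0.0 width 0.0 mm 63
28.5 centre 42.1 width 5.0 mm 27
30.0 centre 41.7 width 5.2 mm 26
31.5 centre 42.1 width 4.9 mm 23
33.0 centre 0.0 width 0.0 mm 91
w6 hub [0.5794 0.1826]
6.0 centre 96.6 width 1.6 mm 21
7.5 centre 95.1 width 1.9 mm 20
9.0 centre 95.4 width 2.1 mm 19
10.5 centre 94.7 width 1.9 mm 21
12.0 centre 94.1 width 2.2 mm 22
13.5 centre 94.8 width 2.5 mm 22
15.0 centre 94.4 width 2.2 mm 22
16.5 centre 94.1 width 2.3 mm 23
18.0 centre 94.3 width 2.2 mm 22
19.5 centre 94.1 width 2.0 mm 24
21.0 centre 94.1 width 2.2 mm 22
22.5 centre 94.1 width 2.6 mm 22
24.0 centre 87.7 width 2.7 mm 45
25.5 centre 88.9 width 2.9 mm 34
27.0 centre 0.0 width 0.0 mm 64
28.5 centre 0.0 width 0.0 mm 79
30.0 centre 0.0 width 0.0 mm 127
31.5 centre 0.0 width 0.0 mm 117
33.0 centre 0.0 width 0.0 mm 110
```

```bash
python3 -m jog '[0.035,0,0,0,0,0, 0.034,0,0,0,0,0, 0,0,0,0,0,0, 0,0,0.02,0,0,0, 0,0,0.03,0,0,0, 0,0,0.03,0,0,0, 0,0,0,0,0,0, 0,0,0,0,0,0]'
python3 -m jog '[0,0,0,0,0,0, 0,0,0,0,0,0, 0,0,0,0,0,0, 0,0,0,0,0,0, 0,0,0,0,0,0, 0,0,0,0,0,0, 0,0,0,0,0,1.5, 0,0,0,0,0,1.4]' 0.05 25
python3 -m jog '[0,0,0,0,0,0, 0,0,0,0,0,0, 0,0,0,0,0,0, 0,0,0,0,0,0, 0,0,0,0,0,0, 0,0,0,0,0,0, 0,0,0,0,0,0, 0,0,0,0,0,0]'
python3 -m jog '[0,0,0,0,0,0, 0,0,0,0,0,0, 0,0,0,0,0,0, 0,0,0,0,0,0, 0,0,-0.021,0,0,0, 0,0,-0.03,0,0,0, 0,0,-0.03,0,0,0, -0.03,0,0,0,0,0]' 0.088
python3 -m jog '[-0.04,0,0,0,0,0, 0,0,0,0,0,0, 0,0,0,0,0,0, 0,0,0,0,0,0, 0,0,0,0,0,0, 0,0,0,0,0,0, 0,0,0,0,0,0, 0,0,0,0,0,0]'
python3 - <<'E'
from h import *
P=snap("wrist","w8",(240,40,400,180),4.25); print(P[:3].round(4),ctrl.get_state()["q"].round(2))
import io,contextlib
with contextlib.redirect_stdout(io.StringIO()): from pol import run
u,v=w2pix("wrist",[.5791,.1829,.1],P); print(u,v)
run("w8",(u-240+.5)*4.25-.5,(v-40+.5)*4.25-.5,75,120)
E
```

```text
clock: 20.4
tool_pos: [0.5789, 0.1833, 0.0788]
orientation: [-0.0, 0.587, 0.809, -0.0]
wrist_force: [0.7, 0.8, 0.8]
gripper_width: 0.0882
clock: 21.2
tool_pos: [0.5788, 0.1834, 0.08]
orientation: [0.0, 0.608, 0.794, -0.0]
wrist_force: [-3.2, -1.9, 6.1]
gripper_width: 0.0633
clock: 22.0
tool_pos: [0.5787, 0.1833, 0.08]
orientation: [0.0, 0.608, 0.794, -0.0]
wrist_force: [-3.9, -1.7, 6.2]
gripper_width: 0.0633
clock: 22.8
tool_pos: [0.589, 0.1573, 0.1648]
orientation: [0.003, 0.606, 0.795, 0.003]
wrist_force: [1.0, -0.6, 0.7]
gripper_width: 0.0879
clock: 23.6
tool_pos: [0.5971, 0.1165, 0.1597]
orientation: [-0.0, 0.607, 0.794, -0.0]
wrist_force: [-0.8, 0.1, 1.2]
gripper_width: 0.0879
[[-2.623e-01  9.650e-01 -1.000e-04  5.971e-01]
 [ 9.650e-01  2.623e-01  0.000e+00  1.165e-01]
 [ 0.000e+00 -1.000e-04 -1.000e+00  1.597e-01]] [-0.    0.33  1.59 -0.    1.22 -0.27]
319.4357360157672 111.27034772576414
w8 hub [0.5791 0.1829]
6.0 centre 96.9 width 1.6 mm 36
7.5 centre 95.7 width 2.1 mm 41
9.0 centre 95.3 width 2.0 mm 34
10.5 centre 95.4 width 2.1 mm 38
12.0 centre 94.4 width 2.3 mm 19
13.5 centre 94.8 width 2.1 mm 18
15.0 centre 94.4 width 2.1 mm 13
16.5 centre 94.3 width 2.7 mm 21
18.0 centre 94.3 width 4.7 mm 17
19.5 centre 94.6 width 4.8 mm 18
21.0 centre 94.1 width 4.6 mm 17
22.5 centre 94.5 width 4.7 mm 19
24.0 centre 94.9 width 5.7 mm 13
25.5 centre 94.8 width 6.2 mm 15
27.0 centre 0.0 width 0.0 mm 65
28.5 centre 94.3 width 4.7 mm 19
30.0 centre 94.2 width 5.2 mm 21
31.5 centre 94.1 width 4.7 mm 19
33.0 centre 0.0 width 0.0 mm 98
```

The zero bar reads 94.3° and the hand 94.3–94.4°, so they coincide. Now the lever: approach its robot side with the fingers shut.

```bash
python3 -m jog '[-0.009,-0.046,0,0,0,0, -0.009,-0.046,0,0,0,0, -0.009,-0.046,0,0,0,0, -0.009,-0.046,0,0,0,0, -0.009,-0.046,0,0,0,0, 0,0,0,0,0,0, 0,0,0,0,0,0, 0,0,0,0,0,0]' 0 40
python3 -m jog '[0,0,0,0,0,0, 0,0,0.02,0,0,0, 0,0,0.02,0,0,0, 0,0,0.019,0,0,0, 0,0,0,0,0,0, 0,0,0,0,0,0, 0,0,0,0,0,0, 0,0,0,0,0,0]'
python3 - <<'E'
from h import *
P=snap("wrist","w9",None,1.25); print(P[:3].round(4),ctrl.get_state()["q"].round(2))
E
```

```text
clock: 24.45
tool_pos: [0.3884, 0.0123, 0.1605]
orientation: [0.001, 0.608, 0.794, 0.0]
wrist_force: [0.6, 0.6, -0.1]
gripper_width: 0.0262
clock: 25.25
tool_pos: [0.388, 0.0123, 0.1016]
orientation: [0.001, 0.607, 0.794, 0.0]
wrist_force: [0.0, -0.0, -0.5]
gripper_width: 0.0006
[[-2.619e-01  9.651e-01  1.800e-03  3.880e-01]
 [ 9.651e-01  2.619e-01 -5.000e-04  1.230e-02]
 [-1.000e-03  1.600e-03 -1.000e+00  1.016e-01]] [-0.28 -0.06  2.18  0.    1.03 -0.54]
```

View pics/w9.png

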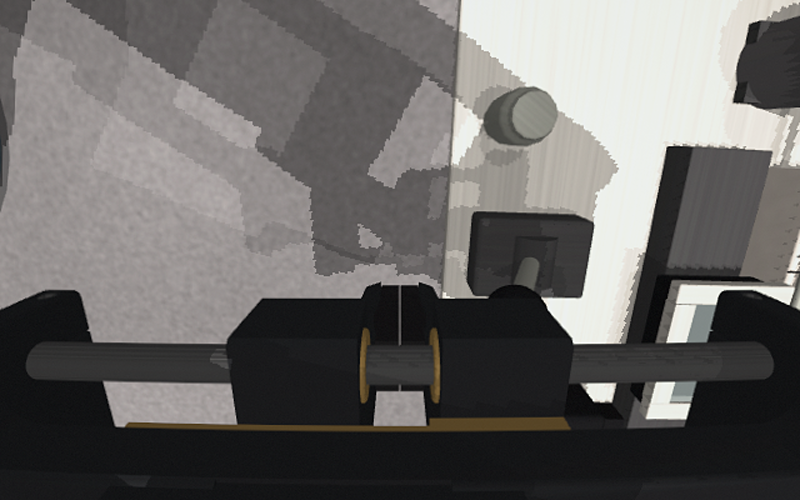

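Picture 10: shut fingertips at (400,285), ball at (515,300) straight ahead along tool +y. Pushing.

```bash
python3 -m jog '[0,0.01,0,0,0,0, 0,0.01,0,0,0,0, 0,0.011,0,0,0,0, -0.001,0.011,0,0,0,0, 0,0.011,0,0,0,0, -0.001,0.011,0,0,0,0, 0,0.011,0,0,0,0, -0.001,0.008,0,0,0,0]'
python3 -m jog '[0,0.004,0,0,0,0, 0,0.003,0,0,0,0, 0,0.002,0,0,0,0, 0,0,0,0,0,0, 0,0,0,0,0,0, 0,0,0,0,0,0, 0,0,0,0,0,0, 0,0,0,0,0,0]'
```

```text
clock: 26.1
tool_pos: [0.4687, 0.0316, 0.1004]
orientation: [-0.0, 0.607, 0.794, -0.0]
wrist_force: [-1.0, 0.5, -0.6]
gripper_width: 0.0007
clock: 26.9
tool_pos: [0.4767, 0.0336, 0.1008]
orientation: [0.0, 0.608, 0.794, 0.0]
wrist_force: [-0.2, -0.9, 0.2]
gripper_width: 0.0003
```

```bash
python3 -m jog '[0,0.002,0,0,0,0, 0,0.002,0,0,0,0, 0,0.002,0,0,0,0, 0,0,0,0,0,0, 0,0,0,0,0,0, 0,0,0,0,0,0, 0,0,0,0,0,0, 0,0,0,0,0,0]'
```

```text
clock: 27.7
tool_pos: [0.4798, 0.0347, 0.1003]
orientation: [-0.002, 0.607, 0.794, -0.002]
wrist_force: [-11.8, -5.0, 8.6]
gripper_width: 0.0005
```

Force is up to 13 N, so it's at the stop. Back off, lift clear and check.

```bash
python3 -m jog '[0,-0.02,0,0,0,0, 0,-0.03,0,0,0,0, 0,-0.04,-0.01,0,0,0, -0.02,0,-0.04,0,0,0, -0.03,0,-0.03,0,0,0, -0.03,0,0,0,0,0, 0,0,0,0,0,0, 0,0,0,0,0,0]'
python3 - <<'E'
from h import *
P=snap("wrist","wA"); print(P[:3].round(4))
s=ctrl.camera("side")[:,:,::-1]
cx,cy,a=np.load("unit.npy"); Rz=np.array([[np.cos(a),-np.sin(a)],[np.sin(a),np.cos(a)]])
hx,hy=-.067,.0245
for l in(.9,.95,1.0):
    p=np.append(Rz@[hx+.085*np.sin(l-.5),hy]+[cx,cy],.034+.085*np.cos(l-.5)); print(l,p.round(3),"wrist",w2pix("wrist",p,P).round(1),"side",w2pix("side",p).round(1))
w=cv2.imread("pics/wA_raw.png"); u,v=w2pix("side",p).astype(int)
c=cv2.resize(s[v-60:v+60,u-90:u+90],(600,400),interpolation=cv2.INTER_CUBIC)
cv2.imwrite("pics/sA.png",np.hstack([cv2.resize(w[:,200:],(440,400))[:,:],c])[:, :1040][:, 240:] if False else np.vstack([cv2.resize(c,(480,320)),cv2.resize(w,(480,280))]))
print(u-90,v-60)
E
```

```text
clock: 28.5
tool_pos: [0.4164, -0.0657, 0.1806]
orientation: [-0.0, 0.608, 0.794, 0.0]
wrist_force: [1.1, 0.1, -0.4]
gripper_width: 0.0002
[[-2.601e-01  9.656e-01 -2.000e-04  4.164e-01]
 [ 9.656e-01  2.601e-01  5.000e-04 -6.570e-02]
 [ 5.000e-04 -1.000e-04 -1.000e+00  1.806e-01]]
0.9 [0.5   0.04  0.112] wrist [475.5  94.9] side [288.8 181.5]
0.95 [0.503 0.041 0.111] wrist [479.7  95.3] side [290.2 181.3]
1.0 [0.507 0.042 0.109] wrist [483.5  95.7] side [291.5 181.3]
201 121
```

View pics/sA.png

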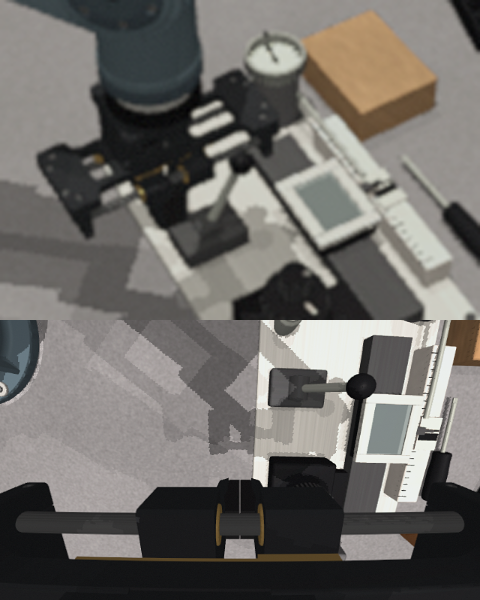

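Picture 11: the lever leans away from the robot. The ball is at wrist pixel (481.5, 94.5), against (483.5, 95.7) predicted for 1.0. The push ended on a hard stop and the robot is clear, so I'm handing in.

```bash
python3 - <<'E'
from h import *
s=ctrl.get_state(); print(s["clock"],s["wrist_force"].round(1)); print(ctrl.job_done())
E
```

```text
28.6 [-0.1 -0.7 -0.2]
the job is handed in; nothing more can be done
None
```

The whole job was done in the order asked and handed in at 28.6 s, with the gripper clear of everything.

- **Big knob:** I turned it 55° clockwise, which put the pointer on the middle of the black band to within about 0.4 mm.
- **Small knob:** I turned it 53.5° clockwise, then another 2.4° because the first check showed the line about 0.4 mm off. The closer second look put line and pointer at −23.21 and −23.23 mm.
- **Gauge rim:** I turned it 55° counterclockwise, which was about 3° too far, then 2.9° back. Zero bar and hand then both read about 94.3°.
- **Lever:** I pushed it away from the robot until the force rose to about 13 N at the stop. The picture afterwards gave about 0.97 by eye, against 1.0 for locked. I judged it fully over from the hard stop, because the camera is only good to about ±0.05 there.

I did not re-measure the pointer and line or the gauge after the lever push. The robot did not go near them again. No check of the other objects' positions was made, but none were in the gripper's path.

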